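Lay a clevis bracket down on the landing mat

TASK

Tip the upright forked bracket over the ribbed end edge of the black rubber mat, so that it ends lying on its side on the mat, straight along it with its foot still at that edge. Only push and steady it with the fingertips, for instance with the fingers between its two lugs so that they hold it back once it passes its balance point; do not pinch or lift it, and follow it all the way down so that it lands gently and does not fall. Leave the other things on the bench alone.

Things in the scene. Friction and masses are not known exactly. Their poses are not given: they have to be found in the camera images.
- bracket: The tall part: loose upright metal clevis bracket, about 0.75 kg. Foot block 80 (x) x 74 (y) x 50 mm (z), and on it two upright steel lugs, plates 60 wide (x), 8 mm thick (y), up to z = 150 mm, flush with the block's -y and +y faces. Origin: centre of its underside; z up along the lugs. Its -y face looks to the mat at the start, within 5 degrees.
- bracket_edge (a point): Middle of the lower edge of the bracket's -y face (body frame 0, -37, 0 mm), about which it tips; at the start 4 to 8 mm from the mat's stop edge. Centre of mass 37 mm behind this edge and 61 mm up: it balances when tipped about 32 degrees, and beyond that falls by itself unless held.
- fork_mouth (a point): Centre of the open top of the bracket's fork, between the ends of the two lugs (body frame 0, 0, 150 mm). The fork is 58 mm wide (y) and 100 mm deep, open above and at both x sides.
- mat: Flat black rubber mat, fixed: 150 (x) x 190 mm (y), 6 mm thick, grippy (friction about 1.1; other things 0.6), fine ribs along one short end. Origin: on the bench under the middle of that end's edge, the stop for the bracket's foot; the mat runs from there along its -y. The laid bracket has its -y face flat on the mat, lugs along the mat's -y, its foot sticking out about 10 mm over that edge.
- mug: Bystander, loose: green mug, 86 mm across, 96 mm tall, standing at the back right. Origin: centre of its underside.
- calculator: Bystander, loose: pocket calculator, 122x72x14 mm, lying behind the keyboard. Origin: centre of its underside.
- lens_can: Bystander, loose: small black round can, 40 mm across, 52 mm tall, at the front right. Origin: centre of its underside.
- mouse: Bystander, loose: black computer mouse, 108x58x34 mm, at the back left of the work. Origin: centre of its underside.
- bottle: Bystander, loose: green bottle with a white cap, 54 mm across, 120 mm tall, behind the bracket. Origin: centre of its underside.
- specimen: Bystander, loose: black round specimen mount, 30 mm across, 18 mm tall, to the right. Origin: centre of its underside.
- tape_roll: Bystander, loose: roll of tape lying flat, 100 mm across, 25 mm tall, to the right. Origin: centre of its underside.
Mind the look-alikes: they are no part of the job. Leave any orange or pink look-alike of the bracket alone.

How it is judged:
By the outcome, as a careful person would: the job done as asked, in the order asked, and still so for the second after the job is handed in, with the robot touching nothing.
It also fails if it takes over 59 s, if anything falls off the work surface, if the arm or the gripper's body presses on something with over 40 N, if the wrist force passes 120 N, or if a joint passes its speed limit or range.

ROBOT

A 6-joint arm with a two-finger parallel gripper is mounted at the origin on a cart in front of the work surface, level with it; the furniture and walls round the work are solid. World frame = base frame: x ahead of the robot, y to its left, z up, the work surface at z = 0. Lengths are in m, angles in rad, forces in N, time in s.
With the tool pointing down it reaches from about 0.375 to 0.9 m from the base axis. Payload 3.1 kg.
Tool frame: the origin (TCP) lies on the centre line of the jaws, within the pads' length; the fingertips stand 19 mm ahead of it and the grasp point (between the pads) is the TCP; z points along the fingers, y is the direction in which the jaws open and shut (so a half turn about z gives the same grasp; the last joint's range is limited). The gripper opens to 85 mm and grips with 20 to 120 N. Pads are 22 mm wide; open, the fingers measure 114 mm over their backs; the gripper's body (76 mm by 85 mm) begins 54 mm behind the grasp point. The pads swing forward as they close: fully open they stand 13 mm farther back than shut.
Start: joints at [-0.178, 0.527, 1.433, -0, 1.181, -0.178], TCP at [0.625, 0, 0.25] pointing down, gripper open.
Joint ranges: [-3.08, 3.08], [-0.75, 2.2], [0.22, 2.44], [-1.43, 4.57], [0, 2.65], [-2.85, 2.85]. Speed limits (rad/s): [2.79, 2.79, 3.14, 3.14, 3.14, 3.14].

INTERFACE

Orientations are given as a unit quaternion [x, y, z, w].
In Python, from station import manip, imaging, workorder gives the robot as it stands.
- The arm moves only by the shell command python3 -m creep 'ROWS' [FORCE]. ROWS is a JSON object of lists of equal length, an entry for each row: "claw": the finger opening in cm, from 0 to 8.54; "dp": the shift along the tool's x, y, z in cm, a list of three; "roll": the turn about the tool's z in rad. In form: {"claw": [claw, ...], "dp": [[dx, dy, dz], ...], "roll": [roll, ...]}. A call has 1 to 12 rows; each row is the pose to reach, as a shift and turn from the pose commanded when the call began, along the tool's axes at that moment; what a row does not reach only later rows make up. A row lasts 1/10 s, in which the tool goes at most 50 mm and 8.59 degrees, less where a joint would pass 70% of its speed; a pose out of reach is approached as far as the arm can. A call with a gripper value outside its range is refused whole. The fingers move at their own pace and stop on an object; FORCE is the grip in N (left out, the last holds). Time passes only in rows, so rows that repeat a pose let the fingers close. It gives the time, the measured TCP pose, the force and the opening at its end, in the units of the state.
- manip.sense(): the state, without advancing time (a new reading comes with each control period).
- imaging.snapshot(name): name is "scene" or "top" or "wrist"; returns a dict with "image" (480x640x3 uint8, red, green, blue), "z_map" (480x640 float32, m along the optical axis (not along the pixel's ray), 0 where there is no reading), "vfov" (degrees; the focal length in pixels is half the picture's height over the tangent of half this angle, whatever the lens; pixels are square), "cx", "cy" (the principal point, pixels), "R" (3x3) and "t" (3): a world point X has camera coordinates R X + t. Camera axes: x right, y down, z forward; pixel columns grow to the right and rows downward; lengths in m; the calibration is good to about 2 mm. A picture is of the moment at which its call begins.
- workorder.sign_off(): hands the job in, once; it reports no verdict.
The state is a dict: "t": time; "q": joint angles; "qd": joint speeds; "tau": joint torques, N m; "tcp_pos": TCP position; "tool_rot": TCP orientation; "force": force on the tool from outside, world axes, zero at the start; "ft_torque": the same for the moment, N m; "finger_gap": opening from 0.0 (shut) to 1.0 (fully open).
Only numpy, scipy, OpenCV 4.12 (cv2) and the standard library are available. Lean on these libraries where they do the work, as an engineer would, in place of code of your own. Each camera call takes 0.05 s, during which the arm holds its last target.

## Working session

There is one attempt and no reset: what is moved stays moved. The work goes in short steps, Python scripts to look and compute and a shell command to move; the robot and the scene stay as the last step left them, time stands still between calls to the robot, and variables do not carry over. Pictures are saved under pics/ and viewed, and the job is handed in when it is done.

```bash
ls; mkdir -p pics; cat > h.py <<'E'
import numpy as np,cv2
from station import manip, imaging, workorder
def snap(n,tag):
    s=imaging.snapshot(n); cv2.imwrite(f'pics/{tag}.png',cv2.cvtColor(s['image'],cv2.COLOR_RGB2BGR)); np.savez(f'pics/{tag}.npz',**s); return s
def load(tag): return dict(np.load(f'pics/{tag}.npz'))
def f(s): return 240/np.tan(np.radians(float(s['vfov'])/2))
def ray(s,u,v):
    d=np.array([(u-s['cx'])/f(s),(v-s['cy'])/f(s),1.]); return -s['R'].T@s['t'], s['R'].T@d
def onz(s,u,v,z):
    c,d=ray(s,u,v); return c+d*(z-c[2])/d[2]
def dep(s,u,v):
    c,d=ray(s,u,v); return c+d*s['z_map'][int(v),int(u)]
def proj(s,X):
    p=s['R']@np.array(X)+s['t']; return p[:2]/p[2]*f(s)+[s['cx'],s['cy']]
E
python3 - <<'E'
from h import *
for n in ['scene','top','wrist']:
    s=snap(n,n+'0'); print(n,s['vfov'],s['cx'],s['cy'],(-s['R'].T@s['t']).round(3),s['R'].round(2).tolist())
st=manip.sense();print({k:np.round(v,3).tolist() for k,v in st.items()})
E
```

```text
pics
scene 50.37288542205298 315.0921372296425 239.20541540389982 [-0.073  0.545  1.062] [[-0.68, -0.73, 0.02], [-0.56, 0.51, -0.66], [0.47, -0.46, -0.75]]
top 50.49403834992021 309.2528488330111 237.68065451895947 [ 0.263 -0.046  1.334] [[0.09, -1.0, 0.01], [-0.97, -0.09, -0.22], [0.22, 0.01, -0.98]]
wrist 68.55089803712337 318.0863645470767 246.81667287012917 [0.625 0.081 0.372] [[1.0, -0.0, -0.0], [-0.0, -0.95, 0.31], [-0.0, -0.31, -0.95]]
{'t': 0.15, 'q': [-0.179, 0.528, 1.434, -0.0, 1.181, -0.179], 'qd': [0.0, -0.002, -0.003, 0.001, -0.0, 0.001], 'tau': [0.001, -44.274, -17.828, -0.0, 0.006, -0.0], 'tcp_pos': [0.624, 0.0, 0.25], 'tool_rot': [0.707, 0.707, -0.0, -0.001], 'force': [0.653, 0.28, 0.108], 'ft_torque': [-0.013, 0.032, -0.016], 'finger_gap': 1.0}
```

View pics/scene0.png

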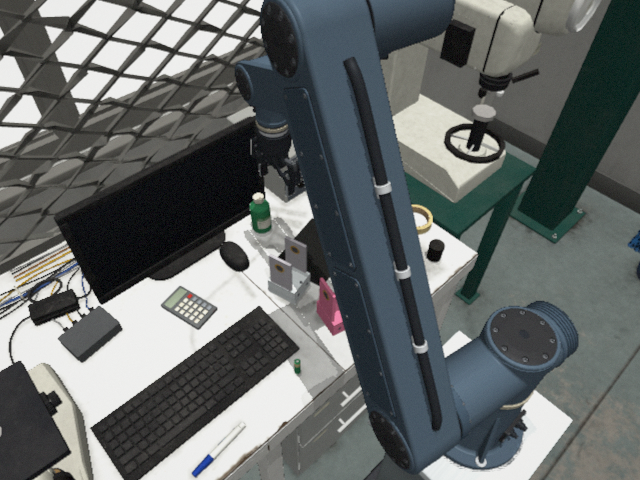

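View pics/top0.png

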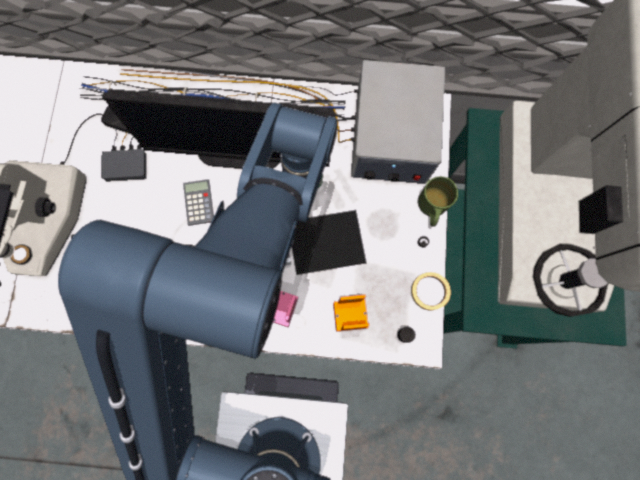

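View pics/wrist0.png

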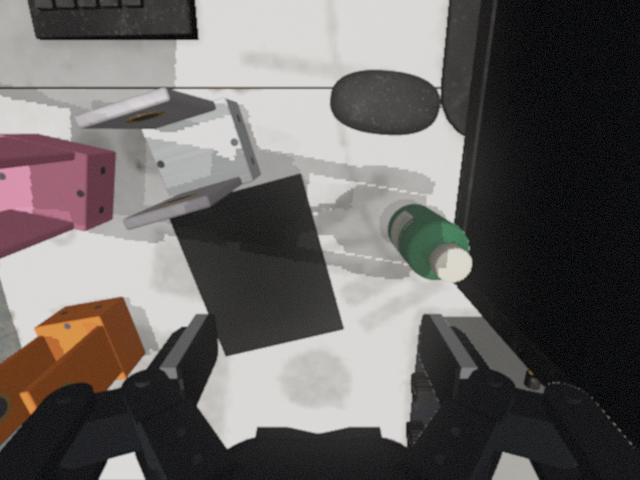

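The wrist picture has three upright forked parts: grey at (190,150), pink at (50,190) and orange at (80,360). The grey one stands at the upper short edge of the black mat (170-340, 175-355), so it fits the description (metal, -y face to the mat). The pink and orange ones are look-alikes. I'll confirm it in an enlarged crop and measure.

```bash
python3 - <<'E'
from h import *
s=load('wrist0'); im=cv2.imread('pics/wrist0.png')
cv2.imwrite('pics/crop0.png',cv2.resize(im[70:370,60:360],(600,600),interpolation=cv2.INTER_CUBIC)) 
# depth cloud
H,W=480,640; u,v=np.meshgrid(np.arange(W),np.arange(H)); z=s['z_map']
P=np.stack([(u-s['cx'])/f(s)*z,(v-s['cy'])/f(s)*z,z],-1)
X=(P-s['t'])@s['R']
for (a,b) in [(170,98),(130,120),(180,205),(130,222),(200,150),(250,250),(400,180),(440,100),(300,380),(90,190)]:
    print((a,b),X[b,a].round(3),im[b,a])
m=((im.max(2)<45)&(u>165)&(u<350)&(v>160)&(v<360)).astype(np.uint8)
c=max(cv2.findContours(m,0,2)[0],key=cv2.contourArea)
print('mat',cv2.contourArea(c),[ (p[0].tolist(),onz(s,*p[0],.006).round(4)) for p in cv2.approxPolyDP(c,6,True)])
hi=(X[...,2]>.1)&(X[...,2]<.17)&(u<260)&(v<240)&(z>0)
im2=im.copy(); im2[hi]=(0,0,255)
cv2.imwrite('pics/hi0.png',im2[60:360,0:400])
E
```

```text
(170, 98) [0.537 0.099 0.146] [97 96 99]
(130, 120) [0.501 0.088 0.126] [31 59 79]
(180, 205) [0.535 0.035 0.147] [151 148 154]
(130, 222) [0.502 0.025 0.149] [147 145 149]
(200, 150) [0.519 0.065 0.048] [181 182 180]
(250, 250) [ 0.549 -0.044  0.004] [27 29 30]
(400, 180) [0.71  0.032 0.   ] [166 170 170]
(440, 100) [0.739 0.108 0.014] [46 51 48]
(300, 380) [ 0.601 -0.22  -0.   ] [186 191 192]
(90, 190) [0.411 0.028 0.043] [ 69  59 100]
mat 6149.5 [([318, 260], array([ 0.6239, -0.0549,  0.006 ])), ([296, 248], array([ 0.5999, -0.0409,  0.006 ])), ([309, 222], array([ 0.6143, -0.0116,  0.006 ])), ([298, 226], array([ 0.6025, -0.0161,  0.006 ])), ([302, 208], array([0.6071, 0.0035, 0.006 ])), ([285, 201], array([0.5894, 0.011 , 0.006 ])), ([290, 192], array([0.5949, 0.0205, 0.006 ])), ([280, 194], array([0.5844, 0.0184, 0.006 ])), ([279, 184], array([0.5837, 0.0287, 0.006 ])), ([231, 193], array([0.5334, 0.0194, 0.006 ])), ([171, 219], array([ 0.4673, -0.0083,  0.006 ])), ([181, 238], array([ 0.4754, -0.0295,  0.006 ])), ([220, 247], array([ 0.5168, -0.0398,  0.006 ])), ([237, 241], array([ 0.5359, -0.0329,  0.006 ])), ([248, 257], array([ 0.5467, -0.0514,  0.006 ]))]
```

View pics/crop0.png

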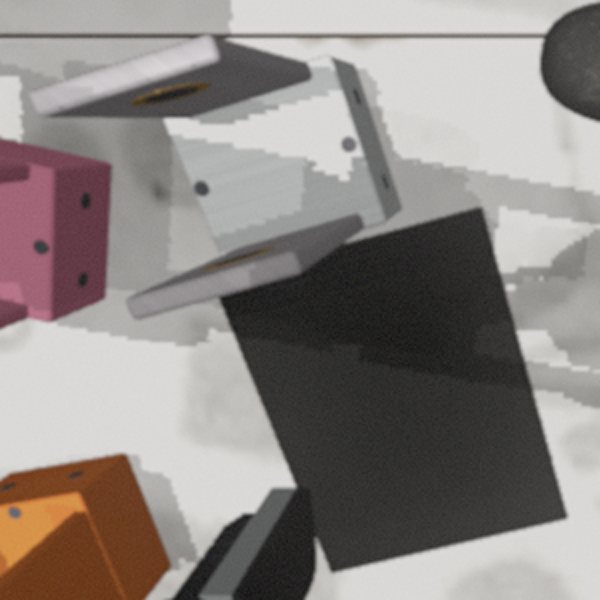

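View pics/hi0.png

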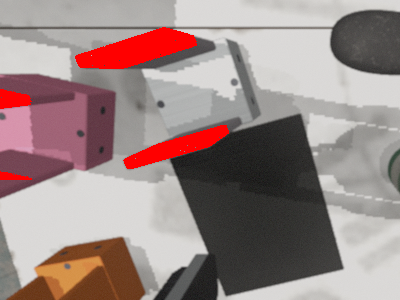

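```bash
python3 - <<'E'
from h import *
s=load('wrist0'); c=lambda x,y:(x/2+60,y/2+70)
mat=[onz(s,*c(*p),.006) for p in [(483,208),(566,517),(332,570),(222,297)]]
for m in mat: print('mat',m.round(4))
far=[onz(s,*c(*p),.15) for p in [(32,97),(210,37),(218,57),(40,117)]]
near=[onz(s,*c(*p),.15) for p in [(128,302),(296,250),(300,270),(136,318)]]
for p in far+near: print(p.round(4))
for a,b in [(mat[0],mat[1]),(mat[3],mat[2]),(mat[2],mat[1]),(far[0],far[1]),(far[3],far[2]),(near[0],near[1]),(near[3],near[2])]:
    d=b-a; print(np.linalg.norm(d).round(4),np.degrees(np.arctan2(d[1],d[0])).round(1))
print(np.mean(far,0),np.mean(near,0))
# foot right top edge
for p in [(333,57),(388,218),(352,66),(400,208)]: print('foot',onz(s,*c(*p),.05 ).round(4),onz(s,*c(*p),0).round(4))
E
```

```text
mat [0.6071 0.0389 0.006 ]
mat [ 0.6534 -0.1413  0.006 ]
mat [ 0.5119 -0.1781  0.006 ]
mat [ 0.4673 -0.0078  0.006 ]
[0.481  0.0878 0.15  ]
[0.536  0.1041 0.15  ]
[0.5376 0.0987 0.15  ]
[0.4822 0.0822 0.15  ]
[0.4987 0.0254 0.15  ]
[0.5547 0.0423 0.15  ]
[0.5554 0.0359 0.15  ]
[0.5004 0.0201 0.15  ]
0.186 -75.6
0.176 -75.3
0.1462 14.6
0.0573 16.5
0.0578 16.6
0.0585 16.8
0.0573 16.1
[0.50920822 0.09320593 0.15      ] [0.52729909 0.03094648 0.15      ]
foot [0.5468 0.1068 0.05  ] [0.5347 0.1109 0.    ]
foot [0.5662 0.0395 0.05  ] [0.5571 0.0331 0.    ]
foot [0.5546 0.1033 0.05  ] [0.5437 0.1068 0.    ]
foot [0.5719 0.0439 0.05  ] [0.5636 0.0382 0.    ]
```

Confirmed: the grey metal bracket, lug tops at crop (32-218, 37-117) and (128-300, 250-318), stands on the mat's upper edge. Next I'll check clearances to the neighbours along the path before moving over the fork.

```bash
python3 - <<'E'
from h import *
for tag in ['wrist0','top0']:
    s=load(tag); hsv=cv2.cvtColor(s['image'],cv2.COLOR_RGB2HSV)
    H,W=480,640; u,v=np.meshgrid(np.arange(W),np.arange(H)); z=s['z_map']
    X=(np.stack([(u-s['cx'])/f(s)*z,(v-s['cy'])/f(s)*z,z],-1)-s['t'])@s['R']
    for n,lo,hi in [('orange',(8,150,60),(22,255,255)),('pink',(150,70,60),(178,255,255)),('green',(60,80,30),(90,255,255))]:
        m=(cv2.inRange(hsv,lo,hi)>0)&(z>0)&(X[...,2]>.005)&(X[...,2]<.3)&(X[...,0]<.85)
        if m.sum()>30: print(tag,n,m.sum(),np.percentile(X[m],[1,50,99],axis=0).round(3).tolist())
E
```

```text
wrist0 orange 10201 [[0.333, -0.178, 0.008], [0.397, -0.129, 0.067], [0.411, -0.101, 0.148]]
wrist0 pink 10722 [[0.333, -0.006, 0.008], [0.391, 0.03, 0.048], [0.418, 0.076, 0.124]]
wrist0 green 1727 [[0.702, -0.039, 0.064], [0.717, -0.004, 0.09], [0.749, 0.009, 0.099]]
top0 orange 1000 [[0.328, -0.188, 0.041], [0.371, -0.146, 0.052], [0.406, -0.107, 0.154]]
top0 pink 524 [[0.328, -0.294, 0.045], [0.367, 0.016, 0.052], [0.738, 0.038, 0.154]]
```

```bash
python3 -m creep '{"claw":[8.5,7,6,5,4,3,2,1,1,1,1,1],"dp":[[0.5,-1,0],[1.2,-2.2,0],[2,-3.5,0],[3,-5,0],[4,-7,0],[5,-9,0],[5.8,-10.2,0],[6.2,-10.7,0],[6.2,-10.7,0],[6.2,-10.7,0],[6.2,-10.7,0],[6.2,-10.7,0]],"roll":[0.1,0.22,0.36,0.5,0.64,0.78,0.92,1.06,1.2,1.3,1.3,1.3]}' 20
```

```text
t: 1.35
tcp_pos: [0.5179, 0.062, 0.2502]
tool_rot: [0.991, 0.136, -0.0, -0.0]
force: [-0.0, 0.7, 0.6]
finger_gap: 0.117
```

```bash
python3 - <<'E'
from h import *
s=snap('wrist','w1'); print((-s['R'].T@s['t']).round(3)); snap('scene','s1'); snap('top','t1')
E
```

```text
[0.596 0.084 0.372]
```

View pics/w1.png

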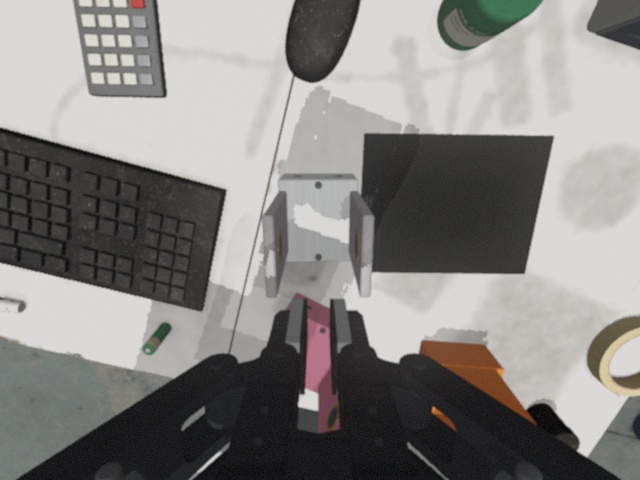

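View pics/s1.png

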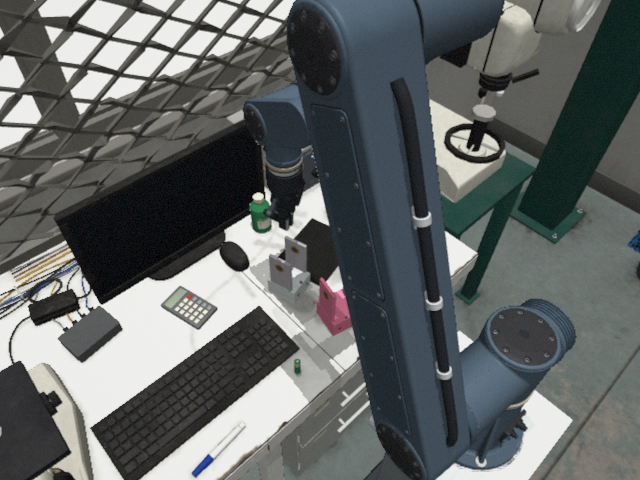

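The wrist view now looks in from the bracket's +x side. The lugs are at (265-287, 190-296) and (350-374, 190-296), the mat is at (363-552, 135-273), and the fingers are centred above the fork. This gives me the second-view measurement.

```bash
python3 - <<'E'
from h import *
s=load('w1'); im=cv2.imread('pics/w1.png')
cv2.imwrite('pics/w1c.png',cv2.resize(im[120:360,230:430],None,fx=2.5,fy=2.5,interpolation=cv2.INTER_CUBIC))
z=s['z_map']; H,W=480,640; u,v=np.meshgrid(np.arange(W),np.arange(H))
X=(np.stack([(u-s['cx'])/f(s)*z,(v-s['cy'])/f(s)*z,z],-1)-s['t'])@s['R']
o=manip.sense()['tcp_pos']; a=np.radians(14.7); ex=np.array([np.cos(a),np.sin(a)]); ey=np.array([-np.sin(a),np.cos(a)])
for vv in [304,312,325,340,355]:
    r=[(x,(np.round(np.array([(X[vv,x,:2]-o[:2])@ex,(X[vv,x,:2]-o[:2])@ey,X[vv,x,2]])*1000)).astype(int).tolist()) for x in range(270,375,6) if z[vv,x]>0 and X[vv,x,2]>.16]
    print(vv,r)
for p in [(363,135),(552,136),(525,272),(374,272)]: print('mat',onz(s,*p,.006).round(4))
E
```

```text
304 [(294, [11, 11, 238]), (300, [12, 8, 240]), (306, [11, 5, 238]), (330, [9, -5, 234]), (336, [12, -7, 239]), (342, [11, -10, 239])]
312 [(282, [7, 16, 238]), (288, [6, 13, 237]), (294, [11, 10, 246]), (300, [12, 8, 246]), (306, [11, 5, 246]), (330, [6, -5, 235]), (336, [11, -7, 245]), (342, [11, -9, 246]), (348, [7, -12, 238]), (354, [7, -15, 238])]
325 [(276, [7, 17, 249]), (282, [7, 15, 249]), (288, [11, 12, 255]), (294, [11, 9, 256]), (300, [11, 7, 255]), (306, [7, 5, 248]), (330, [0, -5, 237]), (336, [11, -6, 255]), (342, [12, -9, 256]), (348, [11, -11, 255]), (354, [7, -14, 248]), (360, [7, -16, 249])]
340 [(270, [7, 18, 260]), (276, [7, 16, 259]), (282, [8, 13, 260]), (288, [11, 11, 266]), (294, [11, 9, 265]), (300, [11, 7, 265]), (306, [1, 5, 249]), (330, [-6, -5, 239]), (336, [11, -6, 265]), (342, [11, -8, 265]), (348, [11, -10, 265]), (354, [8, -13, 260]), (360, [7, -15, 259]), (366, [7, -18, 259])]
355 [(270, [12, 16, 276]), (276, [12, 14, 276]), (282, [12, 12, 276]), (288, [12, 10, 276]), (294, [12, 8, 275]), (300, [5, 7, 266]), (306, [-5, 5, 252]), (336, [6, -6, 267]), (342, [13, -7, 276]), (348, [12, -9, 276]), (354, [12, -11, 276]), (360, [13, -13, 276]), (366, [13, -15, 276]), (372, [12, -17, 275])]
mat [0.6033 0.0402 0.006 ]
mat [ 0.6528 -0.1405  0.006 ]
mat [ 0.5128 -0.1797  0.006 ]
mat [ 0.4672 -0.0168  0.006 ]
```

View pics/w1c.png

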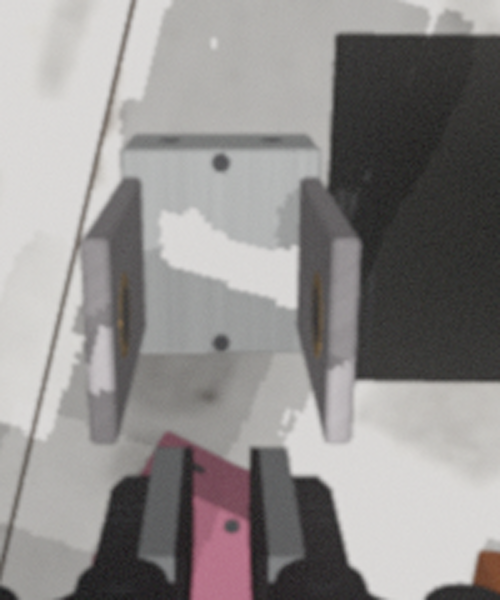

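```bash
python3 - <<'E'
from h import *
s=load('w1'); c=lambda x,y:(x/2.5+230,y/2.5+120)
L=np.array([onz(s,*c(*p),.15) for p in [(83,240),(107,238),(118,440),(92,442)]])
R=np.array([onz(s,*c(*p),.15) for p in [(334,240),(360,238),(352,440),(328,440)]])
print(L.round(4),R.round(4)); m=(L.mean(0)+R.mean(0))/2; print(m, np.linalg.norm(L.mean(0)-R.mean(0)))
for a,b in [(L[3],L[0]),(L[2],L[1]),(R[3],R[0]),(R[2],R[1])]:
    d=b-a; print(np.linalg.norm(d).round(4),np.degrees(np.arctan2(d[1],d[0])).round(1))
# two-view triangulation of lug corners: w0 vs w1
s0=load('wrist0'); c0=lambda x,y:(x/2+60,y/2+70)
for p0,p1 in [((32,97),(92,442)),((210,37),(83,240)),((136,318),(352,440)),((300,270),(360,238))]:
    A,B=ray(s0,*c0(*p0)),ray(s,*c(*p1)); M=np.stack([A[1],-B[1]],1); k=np.linalg.lstsq(M,B[0]-A[0],rcond=None)[0]
    P,Q=A[0]+k[0]*A[1],B[0]+k[1]*B[1]; print('tri',((P+Q)/2).round(4),np.linalg.norm(P-Q).round(4))
mat=np.array([onz(s,*p,.006)[:2] for p in [(363.5,133.5),(552.5,135.5),(525,273)]])
d=mat[1]-mat[0]; print('mat',np.degrees(np.arctan2(d[0],-d[1])),np.linalg.norm(d)); d=mat[1]-mat[2]; print(np.degrees(np.arctan2(d[1],d[0])),np.linalg.norm(d))
fe=[onz(s,*c(*p),.05) for p in [(122,150),(318,150)]]; d=fe[0]-fe[1]; print('foot',np.array(fe).round(4),np.degrees(np.arctan2(-d[0],d[1])),np.linalg.norm(d))
E
```

```text
[[0.5355 0.104  0.15  ]
 [0.5377 0.0982 0.15  ]
 [0.4824 0.082  0.15  ]
 [0.4799 0.0888 0.15  ]] [[0.553  0.0416 0.15  ]
 [0.5553 0.0353 0.15  ]
 [0.5    0.0192 0.15  ]
 [0.4982 0.0256 0.15  ]]
[0.51776362 0.06182305 0.15      ] 0.0652996452502507
0.0577 15.3
0.0576 16.3
0.0571 16.3
0.0576 16.2
tri [0.4748 0.0886 0.1403] 0.0009
tri [0.5346 0.1044 0.1466] 0.0001
tri [0.4998 0.0194 0.1493] 0.0009
tri [0.5554 0.0356 0.1502] 0.0006
mat 15.026593193817826 0.18727681750951333
15.56898152792167 0.14709511366258
foot [[0.5448 0.107  0.05  ]
 [0.564  0.0385 0.05  ]] 15.614855230783078 0.07109259296035796
```

Both views agree. The fork mouth is at (0.518, 0.062, 0.15), the bracket's yaw is about 16° and the mat's about 15°. I'll lower the nearly closed fingers into the fork.

```bash
python3 -m creep '{"claw":[1,1,1,1,1,1,1,1,1,1],"dp":[[0,0,1.5],[0,0,3],[0,0,4.5],[0,0,6],[0,0,7.5],[0,0,9],[0,0,10.3],[0,0,11.3],[0,0,12],[0,0,12]],"roll":[0,0,0,0,0,0,0,0,0,0]}' 20
python3 - <<'E'
from h import *
snap('wrist','w2')
E
```

```text
t: 2.5
tcp_pos: [0.5176, 0.062, 0.1295]
tool_rot: [0.991, 0.135, -0.001, -0.0]
force: [-0.4, 0.2, -0.6]
finger_gap: 0.118
```

View pics/w2.png

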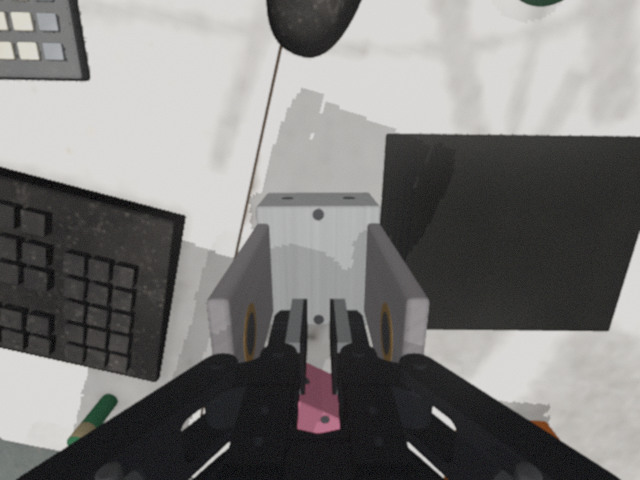

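```bash
python3 - <<'E'
from h import *
s=load('w1'); st=manip.sense()
z=s['z_map']; u,v=np.meshgrid(np.arange(640),np.arange(480))
X=(np.stack([(u-s['cx'])/f(s)*z,(v-s['cy'])/f(s)*z,z],-1)-s['t'])@s['R']
a=np.radians(15.5); o=np.array([.5179,.062]); ex=np.array([np.cos(a),np.sin(a)]); ey=np.array([-np.sin(a),np.cos(a)])
d=X[...,:2]-o; lx=d@ex; ly=d@ey; h=X[...,2]-.234
m=(z>0)&(h>-.003)
for lo in range(0,110,6):
    k=m&(h>=lo/1000)&(h<(lo+6)/1000)
    if k.sum()>5: print(lo,k.sum(),'y',np.percentile(ly[k],[0.5,99.5]).round(3),'x',np.percentile(lx[k],[1,99]).round(3))
E
```

```text
0 400 y [-0.017  0.017] x [-0.006  0.012]
6 474 y [-0.018  0.018] x [-0.01   0.012]
12 591 y [-0.019  0.018] x [-0.005  0.012]
18 605 y [-0.018  0.018] x [-0.01   0.012]
24 588 y [-0.018  0.018] x [-0.006  0.012]
30 939 y [-0.017  0.018] x [-0.01   0.012]
36 1371 y [-0.034  0.034] x [-0.007  0.014]
42 2765 y [-0.039  0.038] x [-0.008  0.014]
48 6558 y [-0.042  0.042] x [-0.01   0.013]
54 3955 y [-0.046  0.046] x [-0.012  0.016]
60 5222 y [-0.05  0.05] x [-0.011  0.018]
66 7808 y [-0.054  0.054] x [-0.008  0.018]
72 8854 y [-0.057  0.057] x [-0.001  0.018]
78 9132 y [-0.061  0.061] x [0.009 0.018]
84 2661 y [-0.059  0.059] x [0.013 0.02 ]
90 93 y [-0.019  0.019] x [0.02  0.021]
```

The finger linkages spread out more than 36 mm above the tips, along the jaw axis, so they would foul the far lug in this orientation. With the jaws turned across (along the bracket's x) the hand is slim in the tipping direction. I'll back out and turn.

```bash
python3 -m creep '{"claw":[1,1,1,1,1,1,1,1,1,1,1,1],"dp":[[0,0,-2],[0,0,-4],[0,0,-6.5],[0,0,-7],[0,0,-7],[0,0,-7],[0,0,-7],[0,0,-7],[0,0,-7],[0,0,-7],[0,0,-7],[0,0,-7]],"roll":[0,0,0,-0.14,-0.28,-0.42,-0.56,-0.7,-0.84,-0.98,-1.12,-1.26]}' 20
python3 -m creep '{"claw":[1.5,2,2.5,2.5,2.5],"dp":[[0,0,0],[0,0,0],[0,0,0],[0,0,0],[0,0,0]],"roll":[-0.14,-0.28,-0.31,-0.31,-0.31]}' 20
python3 - <<'E'
from h import *
s=snap('wrist','w3'); st=manip.sense(); print(np.round(st['q'],3),st['tcp_pos'],st['tool_rot'])
from scipy.spatial.transform import Rotation as Ro
R=Ro.from_quat(st['tool_rot']).as_matrix(); print(R.round(3))
z=s['z_map']; u,v=np.meshgrid(np.arange(640),np.arange(480))
X=(np.stack([(u-s['cx'])/f(s)*z,(v-s['cy'])/f(s)*z,z],-1)-s['t'])@s['R']
d=(X-st['tcp_pos'])@R; h=d[...,2]
m=(z>0)&(h<.03)&(h>-.1)&(v>250)
for lo in range(-96,30,6):
    k=m&(h>=lo/1000)&(h<(lo+6)/1000)
    if k.sum()>5: print(lo,k.sum(),'x',np.percentile(d[...,0][k],[1,99]).round(3),'y',np.percentile(d[...,1][k],[.5,99.5]).round(3))
E
```

```text
t: 3.75
tcp_pos: [0.5183, 0.062, 0.2012]
tool_rot: [0.719, 0.695, 0.001, 0.001]
force: [-0.5, -0.6, 0.3]
finger_gap: 0.118
t: 4.25
tcp_pos: [0.5182, 0.062, 0.2009]
tool_rot: [0.606, 0.796, 0.0, 0.0]
force: [0.6, 1.2, -0.2]
finger_gap: 0.295
[-0.095  0.459  1.742  0.     0.94  -0.365] [0.51813897 0.06204315 0.20073896] [6.05721160e-01 7.95676884e-01 2.21032985e-04 3.52670394e-04]
[[-0.266  0.964  0.001]
 [ 0.964  0.266 -0.   ]
 [-0.     0.001 -1.   ]]
-78 929 x [0.018 0.021] y [-0.02  0.02]
-72 4275 x [0.01  0.019] y [-0.062  0.062]
-66 9125 x [0.005 0.018] y [-0.061  0.061]
-60 8435 x [-0.003  0.018] y [-0.058  0.058]
-54 6564 x [-0.01   0.018] y [-0.055  0.055]
-48 4147 x [-0.012  0.018] y [-0.052  0.053]
-42 4998 x [-0.011  0.013] y [-0.049  0.049]
-36 5617 x [-0.011  0.014] y [-0.046  0.047]
-30 2136 x [-0.008  0.014] y [-0.043  0.044]
-24 833 x [-0.007  0.014] y [-0.034  0.034]
-18 1101 x [-0.01   0.012] y [-0.019  0.019]
-12 729 x [-0.009  0.012] y [-0.026  0.026]
-6 700 x [-0.01   0.012] y [-0.026  0.026]
0 607 x [-0.01   0.012] y [-0.026  0.026]
6 541 x [-0.01   0.012] y [-0.026  0.026]
12 300 x [-0.01   0.012] y [-0.024  0.024]
18 35 x [-0.006  0.002] y [-0.012  0.013]
```

View pics/w3.png

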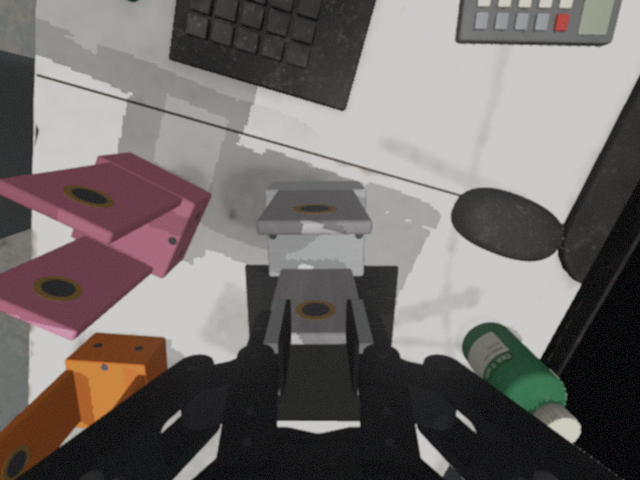

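The jaws now run across the fork, with the pads at (290,330) and (357,330) just above the gap between the lugs. I'll lower them in.

```bash
python3 -m creep '{"claw":[2.5,2.5,2.5,2.5,2.5,2.5,2.5,2.5],"dp":[[0,0,1.2],[0,0,2.6],[0,0,4],[0,0,5.4],[0,0,6.8],[0,0,7.7],[0,0,8.1],[0,0,8.1]],"roll":[0,0,0,0,0,0,0,0]}' 20
python3 - <<'E'
from h import *
s=snap('wrist','w4');s=snap('scene','s4'); im=cv2.imread('pics/s4.png'); cv2.imwrite('pics/s4c.png',cv2.resize(im[200:360,220:380],None,fx=3.5,fy=3.5,interpolation=cv2.INTER_CUBIC))
E
```

```text
t: 5.1
tcp_pos: [0.5176, 0.062, 0.1186]
tool_rot: [0.606, 0.796, -0.0, -0.001]
force: [0.8, -0.3, 0.5]
finger_gap: 0.295
```

View pics/w4.png

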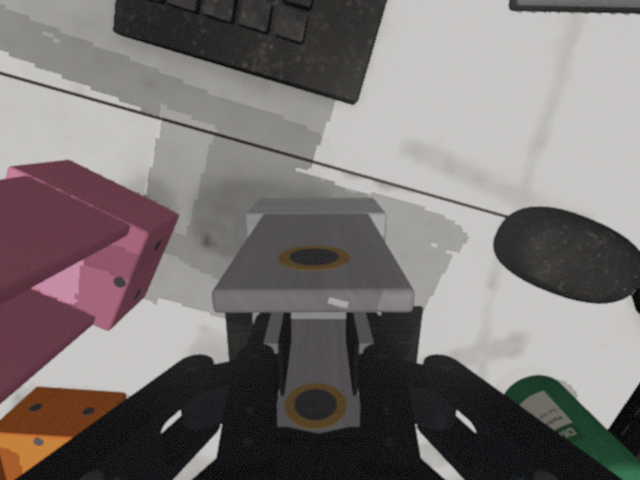

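View pics/s4c.png

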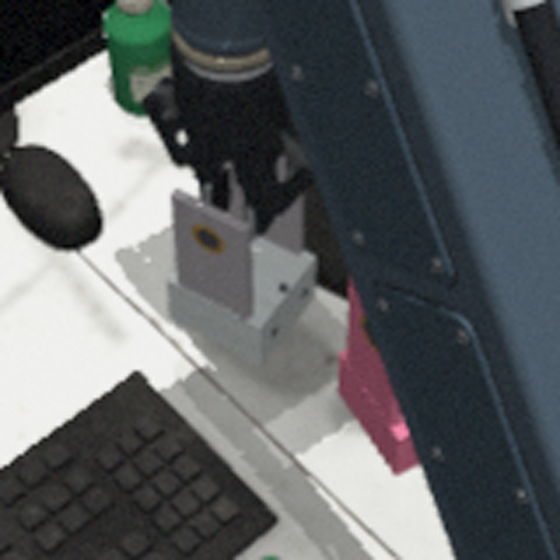

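The fingers are in the fork (pads at (285,350) and (365,350) in the wrist view), with both lugs clear of the hand. First push, to roughly 15°, then a check.

```bash
python3 -m creep '{"claw":[2.5,2.5,2.5,2.5,2.5,2.5,2.5,2.5,2.5,2.5,2.5,2.5],"dp":[[-0.5,0,0],[-1,0,0],[-1.4,0,0],[-1.7,0,0],[-2.0,0,0],[-2.4,0,0],[-2.8,0,0],[-3.2,0,0],[-3.6,0,0],[-4,0,0],[-4.4,0,0],[-4.5,0,0]],"roll":[0,0,0,0,0,0,0,0,0,0,0,0]}' 20
python3 - <<'E'
from h import *
s=snap('wrist','w5');s=snap('scene','s5'); im=cv2.imread('pics/s5.png'); a=cv2.resize(im[200:360,220:340],None,fx=3,fy=3,interpolation=cv2.INTER_CUBIC)
b=cv2.imread('pics/w5.png')[:, 60:500]; cv2.imwrite('pics/c5.png',np.hstack([a,b]))
print(manip.sense()['force'])
E
```

```text
t: 6.4
tcp_pos: [0.53, 0.0181, 0.1192]
tool_rot: [0.606, 0.796, -0.0, -0.0]
force: [-0.2, 1.4, -0.5]
finger_gap: 0.294
[-0.69665425  1.39064663 -0.10864537]
```

View pics/c5.png

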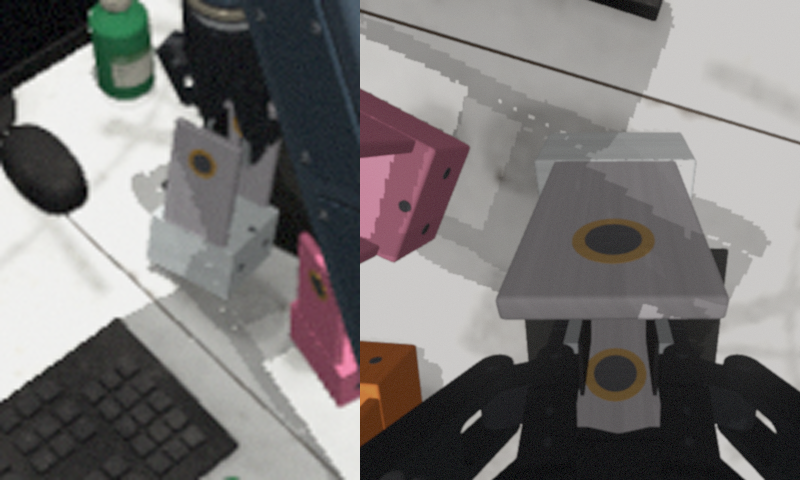

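The wrist view shows the rear lug leaning, and the fingers are pushing the mat-side lug with a force near 1.5 N. I'll write a measuring helper for the tilt, using the rear lug's back plane.

```bash
cat > tilt.py <<'E'
import sys; from h import *
tag=sys.argv[1]; new=len(sys.argv)<3
s=snap('wrist',tag) if new else load(tag); st=manip.sense()
z=s['z_map']; u,v=np.meshgrid(np.arange(640),np.arange(480))
X=(np.stack([(u-s['cx'])/f(s)*z,(v-s['cy'])/f(s)*z,z],-1)-s['t'])@s['R']
hsv=cv2.cvtColor(s['image'],cv2.COLOR_RGB2HSV)
m=(z>0)&(X[...,2]>.06)&(X[...,2]<.19)&(abs(u-318)<90)&(v>60)&(v<330)&(hsv[...,1]<60)&(hsv[...,2]>70)
P=X[m]
rng=np.random.default_rng(0); best=None
for _ in range(300):
    a=P[rng.choice(len(P),3)]; n=np.cross(a[1]-a[0],a[2]-a[0]); l=np.linalg.norm(n)
    if l<1e-7: continue
    n/=l; i=abs((P-a[0])@n)<.0015
    if best is None or i.sum()>best.sum(): best=i
Q=P[best]; c=Q.mean(0); n=np.linalg.svd(Q-c,full_matrices=False)[2][2]; n*=np.sign(n[2]+1e-9) 
print('n pts',len(Q),'tilt deg',np.degrees(np.arcsin(n[2])).round(1),'yaw',np.degrees(np.arctan2(-n[0],n[1])).round(1),'zmax',np.percentile(Q[:,2],99.5).round(4),'c',c.round(3))
b=np.array([np.sin(np.radians(15.3)),-np.cos(np.radians(15.3))])
o=np.array([.518,.062])+b*.037
t=Q[Q[:,2]>np.percentile(Q[:,2],97)]; print('top edge Y',((t[:,:2]-o)@b).mean().round(4),'tool Y',((np.array(st['tcp_pos'][:2])-o)@b).round(4),'z',np.round(st['tcp_pos'][2],4),'F',np.round(st['force'],1),'t',st['t'])
E
python3 tilt.py w4 x; python3 tilt.py w5 x
```

```text
n pts 10837 tilt deg 0.5 yaw 15.7 zmax 0.1493 c [0.507 0.098 0.12 ]
top edge Y -0.073 tool Y 0.0082 z 0.1193 F [-0.7  1.4 -0.1] t 6.5
n pts 21534 tilt deg 15.4 yaw 15.7 zmax 0.1625 c [0.516 0.067 0.126]
top edge Y -0.0315 tool Y 0.0082 z 0.1193 F [-0.7  1.4 -0.1] t 6.5
```

```bash
python3 -m creep '{"claw":[2.5,2.5,2.5,2.5,2.5,2.5,2.5,2.5,2.5,2.5],"dp":[[-0.25,0,0],[-0.5,0,0],[-0.8,0,0],[-1.1,0,0],[-1.4,0,0],[-1.7,0,0],[-2.0,0,0],[-2.3,0,0],[-2.5,0,0],[-2.5,0,0]],"roll":[0,0,0,0,0,0,0,0,0,0]}' 20
python3 tilt.py w6
```

```text
t: 7.5
tcp_pos: [0.537, -0.0059, 0.1194]
tool_rot: [0.606, 0.796, 0.0, 0.0]
force: [0.1, 0.5, 0.6]
finger_gap: 0.295
n pts 30517 tilt deg 27.5 yaw 15.7 zmax 0.162 c [0.522 0.046 0.121]
top edge Y 0.0009 tool Y 0.0333 z 0.1194 F [0.  0.  0.3] t 7.55
```

View pics/w6.png

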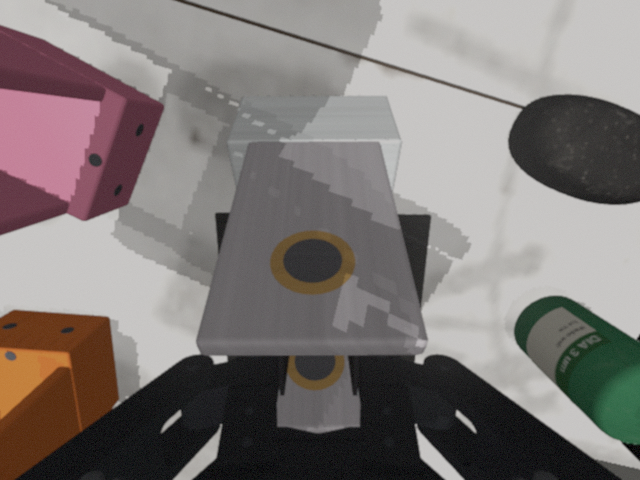

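Tilt 27.5°, as predicted. Now I'll creep through the balance point at 1 mm per row.

```bash
python3 -m creep '{"claw":[2.5,2.5,2.5,2.5,2.5,2.5,2.5,2.5,2.5,2.5,2.5,2.5],"dp":[[-0.1,0,0],[-0.2,0,0],[-0.3,0,0],[-0.4,0,0],[-0.5,0,0],[-0.6,0,0],[-0.7,0,0],[-0.8,0,0],[-0.9,0,0],[-1.0,0,0],[-1.1,0,0],[-1.1,0,0]],"roll":[0,0,0,0,0,0,0,0,0,0,0,0]}' 20
python3 tilt.py w7
```

```text
t: 8.75
tcp_pos: [0.5399, -0.0163, 0.1194]
tool_rot: [0.606, 0.796, 0.0, 0.0]
force: [0.4, -0.9, 0.5]
finger_gap: 0.29
n pts 32155 tilt deg 35.2 yaw 15.7 zmax 0.1528 c [0.524 0.037 0.112]
top edge Y 0.0172 tool Y 0.0443 z 0.1195 F [-0.6 -0.5  1.7] t 8.8
```

Past balance at 35.2°, and the force has swapped sign: the rear lug now leans on the fingers, which hold it back. Following it down.

```bash
python3 -m creep '{"claw":[2.5,2.5,2.5,2.5,2.5,2.5,2.5,2.5,2.5,2.5,2.5,2.5],"dp":[[-0.15,0,0],[-0.35,0,0],[-0.6,0,0],[-0.85,0,0],[-1.1,0,0],[-1.35,0,0],[-1.6,0,0],[-1.85,0,0],[-2.1,0,0],[-2.35,0,0],[-2.5,0,0],[-2.5,0,0]],"roll":[0,0,0,0,0,0,0,0,0,0,0,0]}' 20
python3 tilt.py w8
```

```text
t: 10.0
tcp_pos: [0.5464, -0.0404, 0.1193]
tool_rot: [0.606, 0.796, 0.0, 0.0]
force: [0.2, -0.5, -0.0]
finger_gap: 0.296
n pts 40162 tilt deg 44.5 yaw 15.7 zmax 0.1499 c [0.529 0.021 0.11 ]
top edge Y 0.0437 tool Y 0.0691 z 0.1194 F [ 0.2 -1.7  0.2] t 10.05
```

View pics/w8.png

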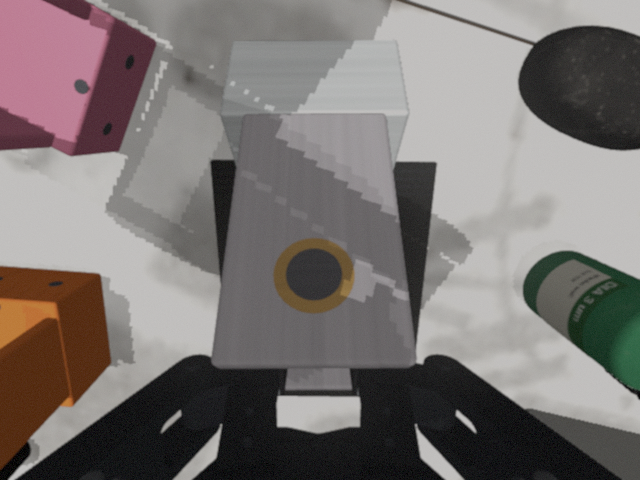

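```bash
python3 -m creep '{"claw":[2.5,2.5,2.5,2.5,2.5,2.5,2.5,2.5,2.5,2.5,2.5,2.5],"dp":[[-0.15,0,0],[-0.35,0,0],[-0.6,0,0],[-0.85,0,0],[-1.1,0,0],[-1.35,0,0],[-1.6,0,0],[-1.85,0,0],[-2.1,0,0],[-2.35,0,0],[-2.5,0,0],[-2.5,0,0]],"roll":[0,0,0,0,0,0,0,0,0,0,0,0]}' 20
python3 tilt.py w9
```

```text
t: 11.25
tcp_pos: [0.5533, -0.0647, 0.1195]
tool_rot: [0.606, 0.796, 0.0, 0.0]
force: [0.4, -1.1, 1.0]
finger_gap: 0.296
n pts 39828 tilt deg 54.2 yaw 15.0 zmax 0.1435 c [ 0.536 -0.005  0.114]
top edge Y 0.0727 tool Y 0.0944 z 0.1195 F [ 0.8 -1.5  1.4] t 11.3
```

```bash
python3 -m creep '{"claw":[2.5,2.5,2.5,2.5,2.5,2.5,2.5,2.5,2.5,2.5,2.5,2.5],"dp":[[-0.2,0,0],[-0.4,0,0],[-0.65,0,0],[-0.9,0,0.1],[-1.15,0,0.2],[-1.4,0,0.3],[-1.65,0,0.45],[-1.9,0,0.6],[-2.15,0,0.75],[-2.4,0,0.9],[-2.6,0,1.0],[-2.6,0,1.0]],"roll":[0,0,0,0,0,0,0,0,0,0,0,0]}' 20
python3 tilt.py w10
```

```text
t: 12.5
tcp_pos: [0.5599, -0.0896, 0.1091]
tool_rot: [0.606, 0.796, -0.0, 0.0]
force: [0.7, -1.1, -0.8]
finger_gap: 0.291
n pts 39998 tilt deg 66.8 yaw 14.8 zmax 0.1263 c [ 0.543 -0.031  0.107]
top edge Y 0.1023 tool Y 0.1202 z 0.1092 F [ 1.4 -1.3 -0.4] t 12.55
```

View pics/w10.png

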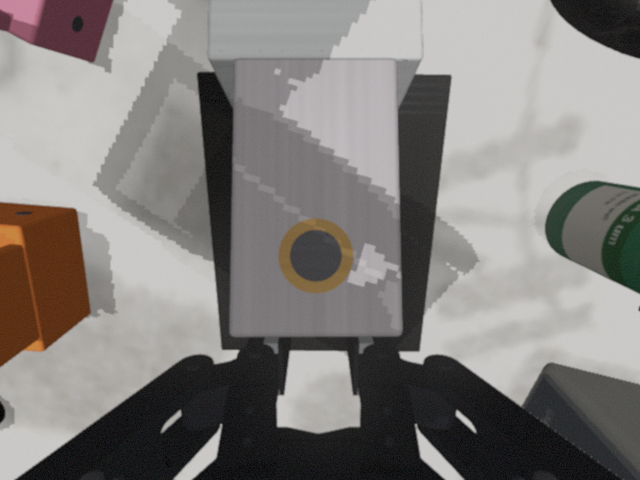

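```bash
python3 -m creep '{"claw":[2.5,2.5,2.5,2.5,2.5,2.5,2.5,2.5,2.5,2.5,2.5,2.5],"dp":[[-0.15,0,0.1],[-0.3,0,0.3],[-0.5,0,0.5],[-0.7,0,0.7],[-0.9,0,0.9],[-1.1,0,1.1],[-1.3,0,1.3],[-1.5,0,1.6],[-1.7,0,1.9],[-1.9,0,2.1],[-2.0,0,2.3],[-2.0,0,2.3]],"roll":[0,0,0,0,0,0,0,0,0,0,0,0]}' 20
python3 tilt.py w11
```

```text
t: 13.75
tcp_pos: [0.5657, -0.1092, 0.0862]
tool_rot: [0.606, 0.796, -0.0, 0.001]
force: [0.8, -4.9, 1.2]
finger_gap: 0.294
n pts 42678 tilt deg 78.5 yaw 14.5 zmax 0.104 c [ 0.549 -0.049  0.094]
top edge Y 0.1216 tool Y 0.1406 z 0.0863 F [ 0.8 -5.   1.9] t 13.8
```

View pics/w11.png

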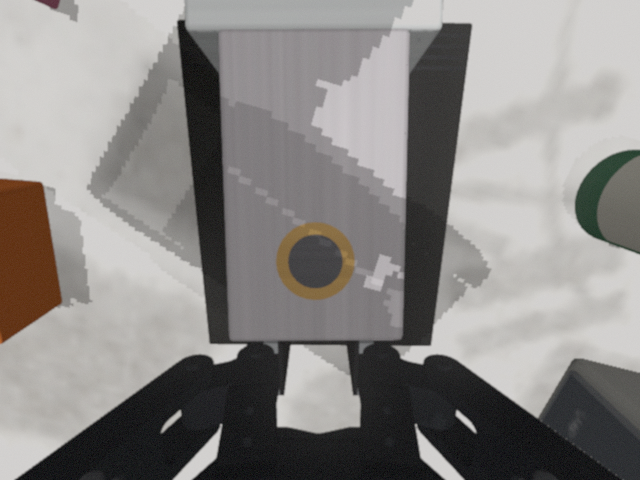

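```bash
python3 -m creep '{"claw":[2.5,2.5,2.5,2.5,2.5,2.5,2.5,2.5,2.5,2.5,2.5,2.5],"dp":[[-0.1,0,0.15],[-0.2,0,0.35],[-0.3,0,0.55],[-0.4,0,0.75],[-0.5,0,0.95],[-0.6,0,1.15],[-0.7,0,1.3],[-0.8,0,1.5],[-0.9,0,1.7],[-0.95,0,1.8],[-1.0,0,1.9],[-1.0,0,1.9]],"roll":[0,0,0,0,0,0,0,0,0,0,0,0]}' 20
python3 tilt.py w12
```

```text
t: 15.0
tcp_pos: [0.5685, -0.1191, 0.0673]
tool_rot: [0.605, 0.796, -0.0, 0.001]
force: [0.4, -6.5, 1.2]
finger_gap: 0.289
n pts 43279 tilt deg 86.8 yaw 14.3 zmax 0.0861 c [ 0.552 -0.059  0.083]
top edge Y 0.1276 tool Y 0.1509 z 0.0673 F [ 2.  -5.4  1.2] t 15.05
```

```bash
python3 -m creep '{"claw":[2.5,2.5,2.5,2.5,2.5,2.5,2.5,2.5,2.5,2.5,2.5,2.5],"dp":[[-0.05,0,0.1],[-0.1,0,0.2],[-0.15,0,0.3],[-0.2,0,0.4],[-0.25,0,0.5],[-0.3,0,0.6],[-0.35,0,0.7],[-0.4,0,0.8],[-0.45,0,0.85],[-0.5,0,0.9],[-0.6,0,0.9],[-0.7,0,0.9]],"roll":[0,0,0,0,0,0,0,0,0,0,0,0]}' 20
python3 tilt.py w13
```

```text
t: 16.25
tcp_pos: [0.5693, -0.1229, 0.0596]
tool_rot: [0.606, 0.795, 0.001, -0.001]
force: [0.1, 4.9, 11.8]
finger_gap: 0.296
n pts 43038 tilt deg 89.9 yaw -172.8 zmax 0.0798 c [ 0.553 -0.062  0.078]
top edge Y 0.0871 tool Y 0.1551 z 0.0595 F [0.7 0.7 8.3] t 16.3
```

View pics/w13.png

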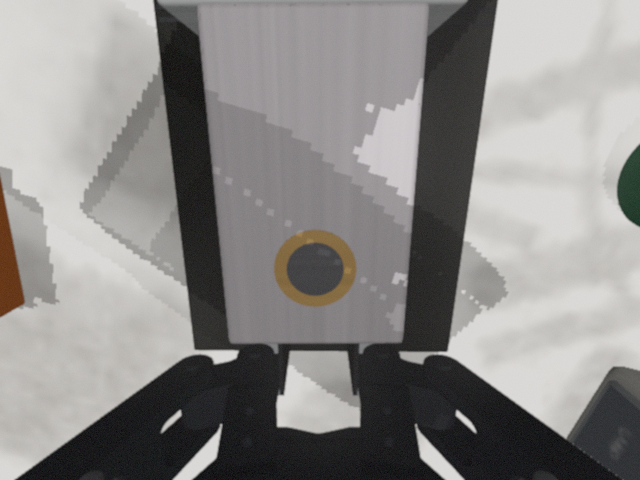

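The bracket is down: tilt 89.9°, top at 79.8 mm (6 + 74 expected). There is 8 N upward on the tool, a linkage resting on the lug's upper edge. I'll lift a few mm, then withdraw away from the lugs.

```bash
python3 -m creep '{"claw":[2.5,2.5,2.5,2.5,2.5,2.5,2.5,2.5,2.5,2.5,2.5],"dp":[[-0.05,0,-0.15],[-0.1,0,-0.3],[-0.3,0,-0.35],[-0.7,0,-0.4],[-1.2,0,-0.4],[-2,0,-0.4],[-3,0,-1.5],[-3.5,0,-5],[-3.5,0,-9],[-3.5,0,-13],[-3.5,0,-13]],"roll":[0,0,0,0,0,0,0,0,0,0,0]}' 20
python3 - <<'E'
from h import *
snap('wrist','w14'); snap('scene','s14'); snap('top','t14'); im=cv2.imread('pics/s14.png'); a=cv2.resize(im[200:360,220:340],None,fx=3,fy=3,interpolation=cv2.INTER_CUBIC)
b=cv2.imread('pics/w14.png')[:, 100:540]; cv2.imwrite('pics/c14.png',np.hstack([a,b])); print(manip.sense()['force'])
E
```

```text
t: 17.4
tcp_pos: [0.5827, -0.1611, 0.1943]
tool_rot: [0.606, 0.796, 0.001, 0.006]
force: [0.5, -0.6, 0.5]
finger_gap: 0.296
[-0.83831459  0.27080052 -0.46532089]
```

View pics/c14.png

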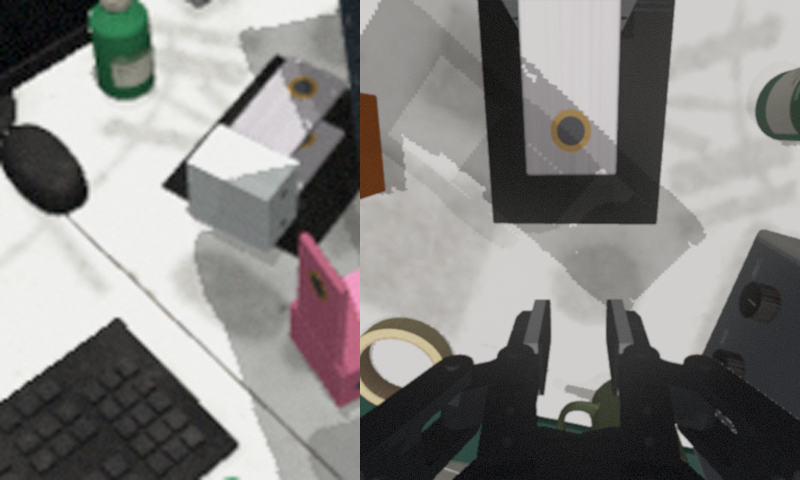

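View pics/w14.png

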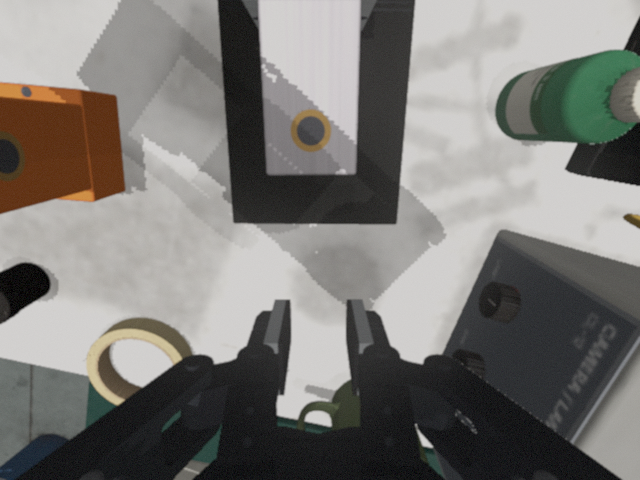

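The bracket lies flat and straight on the mat, with its foot at the ribbed edge (scene crop: foot block at (190-300,130-250)). The wrist view shows the lug end at (267-357,175) and the mat end at (234-397,222). Now I'll measure overhang and yaw.

```bash
python3 - <<'E'
from h import *
s=load('w14')
L=[onz(s,*p,.08)[:2] for p in [(267,175),(357,174.5),(260,20),(360,20)]]
M=[onz(s,*p,.006)[:2] for p in [(234,222.5),(397,223)]]
ang=lambda d:np.degrees(np.arctan2(d[1],d[0]))
print('lug end ang',ang(L[1]-L[0]),np.linalg.norm(L[1]-L[0]),'left side',ang(L[2]-L[0])-90,'right',ang(L[3]-L[1])-90)
print('mat end ang',ang(M[1]-M[0]),np.linalg.norm(M[1]-M[0]))
a=np.radians(15.0); b=np.array([np.sin(a),-np.cos(a)]); e=np.array([np.cos(a),np.sin(a)])
lc=(L[0]+L[1])/2; mc=(M[0]+M[1])/2; print('lug end to mat end',(mc-lc)@b,'lateral',(lc-mc)@e,'overhang',150+1000*((mc-lc)@b)-190)
t=load('t14'); im=cv2.imread('pics/t14.png'); cv2.imwrite('pics/t14c.png',cv2.resize(im[160:340,230:430],None,fx=3,fy=3,interpolation=cv2.INTER_CUBIC))
E
```

```text
lug end ang 15.644639680262689 0.059449310671747954 left side 15.355242830940398 right 16.31063458493354
mat end ang 15.067627389997323 0.14789821454454144
lug end to mat end 0.05228700435121359 lateral -0.002964934724694631 overhang 12.287004351213596
```

View pics/t14c.png

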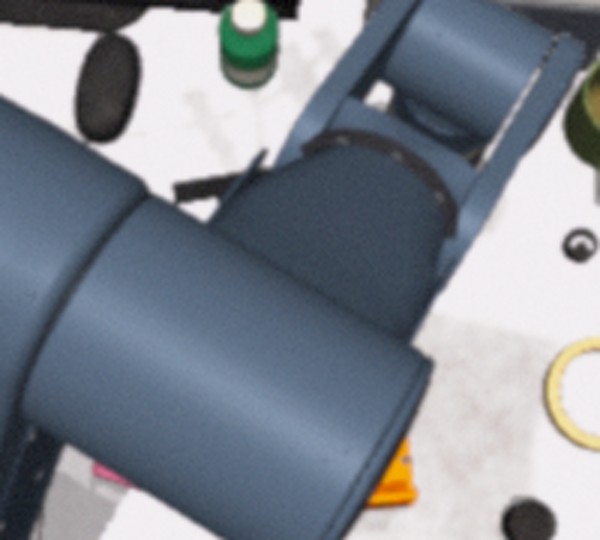

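The bracket's yaw is within about 1° of the mat's, it is 3 mm off centre laterally, and the overhang is about 12 mm against a nominal 10. The hand is clear, so I'm handing in.

```bash
python3 -c "
from station import workorder; print(workorder.sign_off())"
```

```text
the job is handed in; nothing more can be done
None
```

The grey bracket now lies on its side on the mat, straight along it, with its foot at the ribbed edge. I handed the job in at about 17.5 s, with the hand clear of everything. I pushed it over from inside the fork with the fingers spread and never pinched or lifted it. From about 32° on, the fingers held back the rear lug and followed it down to the mat.

**Last checks**
- **Landing:** tilt read 89.9°, and the bracket's top was at 79.8 mm, where 80 mm was expected.
- **Alignment:** the bracket's yaw was within about 1° of the mat's, and it was about 3 mm off centre sideways.
- **Overhang:** the foot sticks out about 12 mm against the 10 mm given. This was inferred from the lug end and the mat's far end, and is good to a few mm. The final top view could not confirm it because the arm was in the way.
- **Forces:** at the very end a finger linkage rested on the upper lug's edge with about 8–12 N until I lifted off. Before that, no reading passed about 7 N.
- **Other objects:** the other things were not touched. I saw no movement in the pictures but did not measure each one.

My first insertion, with the jaws along the fork, would have let the linkages hit the rear lug. I backed out before pushing and turned the hand 90°.

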